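# Stand a dispersing tube in its drive and turn its tab to the mark

### The job

Take the dispersing tube from its sloping blue rest and stand it upright in the round well of the white tube drive. The cross-shaped tongue under the tube must drop fully home into the spindle's cross slot, which is hidden down the well and stands at some unknown angle, so feel for it by turning and do not force it. Then turn the seated tube, and the stiff spindle with it, until the yellow tab points along the yellow mark on the drive; let go and leave the bottle, the jar and the rack where they stand.

Things in the scene. Friction and masses are not known exactly. Their poses are not given: they have to be found in the camera images.
- tube: Rigid white tube 168 mm long, about 150 g (varies). Origin: centre of the tongue's underside (lower end); z runs up its axis to the cap, x points to the yellow tab. From the origin up: black plus-shaped tongue 0 to 14 mm (crossed bars 20 mm long, 5 mm wide, along x and y), white barrel 30 mm diameter 14 to 132 mm, orange cap 34 mm diameter 132 to 168 mm.
- grip (a point): On the tube's axis, 150 mm above its origin, in the middle of the 34 mm orange cap: a good place to grip, tool along the tube's axis from the cap's end, fingers closing across the tube's y (clear of the tab).
- tab (a point): Tip of the yellow tab on the cap: 39 mm from the tube's axis along its x, 139 mm above the tube's origin. The tab is 6 mm wide and spans 134 to 144 mm up the tube.
- rest: Blue fixed rest, base 150 x 90 x 12 mm. Origin on the table, 15 mm to -x of the base's centre. The tube lies in its V trough 30 degrees from upright, cap up and towards the rest's -x (the robot), tab on the upper side, foot on a stop at (55, 0, 32) mm in this frame. The trough ends 110 mm up the tube, and is open above: the cap is free all round and the tube lifts straight up.
- dock: Tube drive, fixed. Origin on the table under the well's axis; z up, x along the yellow mark. White base 160 (x) x 130 (y) x 40 mm; on it a grey collar 64 x 64 mm, up to 105 mm, with the well (round bore) down its middle. In the well a black spindle with a plus-shaped slot; it stays where it is put and turns with an engaged tube against 0.15 N m of friction, with no stop in the way.
- well (a point): Centre of the bore's mouth, on top of the collar, 105 mm above the table. The bore is vertical, 32.5 mm across, its edge chamfered 4 mm.
- seat (a point): On the well's axis at the spindle's floor, 45 mm up: the tube's origin when fully home. Not engaged, the tongue stands on four pillars 12 mm higher (57 mm up). The 9 mm wide slot between them starts at an unknown angle, 23 to 67 degrees off the mark, repeating every quarter turn: turning the tab from 23 to 67 degrees off the mark, either way, meets it; the tongue drops in within about 8 degrees.
- mark (a point): Middle of the yellow mark on the drive's base, 50 mm from the well's axis along the drive's x, 41 mm above the table. The 6 mm wide yellow stripe runs outward from the bore over collar and base.
- bottle: Bystander: amber bottle with blue cap, 60 mm diameter, 130 mm tall, origin at centre of its underside.
- jar: Bystander: white jar with green cap, 60 mm diameter, 70 mm tall, origin at centre of its underside.
- rack: Bystander: blue rack with red and white capped tubes, 160 x 70 mm, 93 mm tall, origin at centre of its underside.
Things that resemble listed ones, but are neither listed nor needed, are in the scene too. Of the things like the tube, leave any that is purple or turquoise; of the rest the larger one is meant.

How it is judged (in metres and radians):
On the way:
1. the tube stands upright in the well with its tongue fully home in the spindle (horizontal distance between tube and seat below 0.004 m and z of tube in the frame of dock between 0.04 and 0.049 m and angle between tube's own z axis and vertical below 0.1 rad), for 0.2 s.
At the end, for the whole second after the job is handed in: The tube stands upright in the drive's well (axis within 0.1 rad of vertical, foot within 4 mm of the axis), fully home (origin within 4 mm of its seated height, below which it cannot be unless engaged), its tab pointing along the mark within 0.17 rad (about 10 degrees), released and at rest (all of step 1 and angle between the x axis of tube and the x axis of dock, either way round below 0.17 rad and horizontal distance between tab and mark below 0.03 m and linear speed of tube below 0.03 m/s); the robot touches nothing.
It fails at once if the bottle is pushed away or tipped over (distance of bottle from where it was at the start of the episode above 0.03 m or angle between bottle's own z axis and vertical above 0.4 rad).
It fails at once if the jar is pushed away or tipped over (distance of jar from where it was at the start of the episode above 0.03 m or angle between jar's own z axis and vertical above 0.4 rad).
It fails at once if the rack is pushed away or tipped over (distance of rack from where it was at the start of the episode above 0.03 m or angle between rack's own z axis and vertical above 0.4 rad).
It fails at once if the tube is forced into the drive with more than 50 N (contact force between tube and dock above 50 N).
It also fails if it takes over 48 s, if anything falls off the work surface, if the arm or the gripper's body presses on something with over 40 N, if the wrist force passes 120 N, or if a joint passes its speed limit or range.

### The arm

A 6-joint arm with a two-finger parallel gripper is mounted at the origin on the work surface. World frame = base frame: x ahead of the robot, y to its left, z up, the work surface at z = 0. Lengths are in mm, angles in degrees, forces in N, time in s.
With the tool pointing down it reaches from about 350 to 725 mm from the base axis. Payload 6 kg.
Tool frame: the origin (TCP) lies at the very end of the fingers, on their centre line; the grasp point (between the pads) lies 19 mm behind it; z points along the fingers, y is the line along which they close (so a half turn about z gives the same grasp; the last joint's range is limited). The gripper opens to 85 mm and grips with 20 to 120 N. Pads are 22 mm wide; open, the fingers measure 114 mm over their backs; the gripper's body (76 mm by 85 mm) begins 54 mm behind the grasp point. The pads swing forward as they close: fully open they stand 13 mm farther back than shut.
Start: joints at [88.161, 2.303, 4.859, 0, -92.561, -19.12], TCP at [214.591, 560.29, 231.261] pointing down, gripper open.
Joint ranges: [-146.85, 146.85], [-73.84, 115.35], [-62.03, 85.46], [-188.31, 113.3], [-161.28, -10.13], [-171.36, 171.36]. Speed limits (degrees/s): [147.25, 147.25, 172.46, 180, 180, 180].

### API

Orientations are given as a 3x3 rotation matrix whose columns are the frame's x, y, z axes.
In Python, from plant import manip, camera, calibration, workorder, finder gives the robot as it stands.
- The arm moves only by the tool step_arm, never from a script. Its argument "steps" is text: rows parted by semicolons, each of 5 numbers parted by spaces: the shift along the tool's x, y, z as a fraction of full scale, then the turn about the tool's z as a fraction of full scale, then the opening, from -1 (shut) to 1 (fully open). In form: tx ty tz twist fingers; .... A call has 1 to 5 rows; each row shifts and turns the commanded pose from where the row before left it, along the tool's axes as they then stand; what a row does not reach is not made up. Full scale, the value 1, is 150 mm for a shift and 8 degrees for a turn. A row lasts 1/8 s, in which the tool goes at most 62.5 mm and 10.7 degrees, less where a joint would pass 70% of its speed; a pose out of reach is approached as far as the arm can. A call with a number of a shift or a turn outside -1 to 1 is refused whole. A call with a gripper value outside its range is refused whole. The fingers move at their own pace and stop on an object; the grip force is fixed at half the most. Time passes only in rows, so rows that do not move let the fingers close. It gives the time, the measured TCP pose, the force, the opening and the grip force at its end, in the units of the state.
- manip.get_obs(): the state, without advancing time (a new reading comes with each control period).
- camera(name): name is "side" or "top" or "wrist"; returns (picture, depth): 384x512x3 uint8, blue, green, red; 384x512 float32, mm along the optical axis (not along the pixel's ray), 0 where there is no reading.
- calibration(name): a dict with "camera_matrix" (3x3 intrinsics, pixels), "k1" (the pictures are not rectified: a ray, as slopes to the right and down, at radius r is drawn at 1 + k1 r^2 times it, then the intrinsics apply), "R" (3x3) and "t" (3): a world point X has camera coordinates R X + t; the wrist camera has in their place "T_tool_cam" (4x4, takes a point from camera to tool coordinates, whose origin is the TCP and whose axes are the flange's). Camera axes: x right, y down, z forward; pixel columns grow to the right and rows downward; lengths in mm; the calibration is good to about 2 mm. A picture is of the moment at which its call begins: read the wrist's pose just before it. calibration takes no time and is no camera call.
- workorder.finish_job(): hands the job in; it is judged then, once.
Trained networks look in the newest picture that a camera, given by its name, has taken for a name from the list of things; names that differ only in an ending like _2 or _b are one class to them, and where a whole thing is asked for, a point or a joint stands for the part that bears it (a point fixed in the world has none). Each returns a list of dicts, best first, with "p" (0 to 1); they miss things now and then, are a little off and sometimes report something else, mostly with a low value. They report only what shows in the picture. A call takes as long as a camera call. They do not tell look-alikes from the thing itself.
- finder.spot_in(camera, query): "bbox" ([centre column, centre row, width, height] in pixels, round what is visible of it).
The state is a dict: "t": time; "joints": joint angles; "qvel": joint speeds; "effort": joint torques, N m; "position": TCP position; "ee_rot": TCP orientation; "ft_force": force on the tool from outside, world axes, zero at the start; "wrist_torque": the same for the moment, N m; "finger_gap": finger opening in mm; "finger_force": force on a finger pad.
Only numpy, scipy, OpenCV 4.12 (cv2) and the standard library are available. Lean on these libraries where they do the work, as an engineer would, in place of code of your own. Each camera call takes 0.05 s, during which the arm holds its last target. There are 200 camera calls.

## Working session

There is one attempt and no reset: what is moved stays moved. The work goes in short steps, Python scripts to look and compute and a tool call to move; the robot and the scene stay as the last step left them, time stands still between calls to the robot, and variables do not carry over. Pictures are saved under pics/ and viewed, at most 10 in all, crops included, and the job is handed in when it is done.

Besides the shell and the picture viewer there is one more tool, called after "Request:" as name(argument=value, ...), one argument or row to a line, values as JSON. step_arm: Moves the arm, as the interface text tells. Its arguments: {"type":"object","properties":{"steps":{"type":"string"}},"required":["steps"]}

```bash
mkdir -p pics; ls; cat > h.py <<'E'
import numpy as np, cv2
from plant import manip, camera, calibration, workorder, finder
def pix2world(name,u,v,d,obs=None):
    c=calibration(name);K=np.array(c["camera_matrix"]);k1=c["k1"]
    u=np.atleast_1d(u).astype(float);v=np.atleast_1d(v).astype(float);d=np.atleast_1d(d)
    x=(u-K[0,2])/K[0,0];y=(v-K[1,2])/K[1,1];a,b=x.copy(),y.copy()
    for _ in range(10):
        s=1+k1*(a*a+b*b);a,b=x/s,y/s
    P=np.stack([a*d,b*d,d],1)
    if name=="wrist":
        T=np.array(c["T_tool_cam"]);P=P@T[:3,:3].T+T[:3,3]
        return P@np.array(obs["ee_rot"]).T+np.array(obs["position"])
    return (P-np.array(c["t"]))@np.array(c["R"])
def cloud(name,d,obs=None):
    vv,uu=np.mgrid[0:d.shape[0],0:d.shape[1]]
    P=pix2world(name,uu.ravel(),vv.ravel(),d.ravel(),obs).reshape(*d.shape,3)
    P[d<=0]=np.nan
    return P
def proj(name,X):
    c=calibration(name);K=np.array(c["camera_matrix"]);p=np.array(c["R"])@X+np.array(c["t"])
    a,b=p[:2]/p[2];s=1+c["k1"]*(a*a+b*b)
    return K[0,0]*a*s+K[0,2],K[1,1]*b*s+K[1,2]
E
python3 - <<'E'
from h import *
ims=[]
for n in("top","side"):
    im,d=camera(n);np.savez(f"{n}0.npz",im=im,d=d);ims.append(im)
    for q in("tube","grip","tab","rest","dock","bottle","jar","rack"):
        try:
            for r in finder.spot_in(n,q)[:4]:print(n,q,np.round(r["bbox"]),round(r["p"],2))
        except Exception as e:print(n,q,e)
cv2.imwrite("pics/top0.png",cv2.resize(ims[0],(800,600)));cv2.imwrite("pics/side0.png",cv2.resize(ims[1],(800,600)))
print(manip.get_obs()["t"],manip.get_obs()["ee_rot"],manip.get_obs()["ft_force"])
E
```

```text
pics
top tube [226. 137.  35.  28.] 0.79
top tube [355. 198.  48.  59.] 0.71
top tube [223. 191.  16.  24.] 0.69
top tube [220. 265.  42.  18.] 0.68
top grip [220. 266.  44.  21.] 0.88
top grip [166. 154.  36.  43.] 0.65
top grip [228. 135.  29.  29.] 0.61
top grip [222. 192.   9.  27.] 0.5
top tab [221. 266.  42.  20.] 0.67
top tab [164. 154.  38.  49.] 0.6
top tab [222. 192.  17.  30.] 0.59
top tab [226. 139.  30.  30.] 0.59
top rest [228. 194.  36.  55.] 0.95
top dock [356. 198.  45.  58.] 0.63
top bottle [297. 162.  16.  30.] 0.84
top jar [284. 246.  21.  20.] 0.95
top rack [149. 243.  37.  60.] 0.58
top rack [222. 194.  18.  26.] 0.54
side tube [243. 225.  53.  55.] 0.86
side tube [162. 256.  40.  37.] 0.73
side tube [170. 335.  82.  57.] 0.73
side tube [333. 266.  26.  52.] 0.63
side grip [169. 335.  84.  56.] 0.84
side grip [244. 228.  54.  57.] 0.81
side grip [161. 255.  46.  38.] 0.74
side tab [333. 266.  19.  51.] 0.73
side tab [243. 228.  47.  57.] 0.56
side rest [244. 255.  72.  50.] 0.84
side rest [243. 230.  44.  56.] 0.74
side dock [252. 139.  58.  52.] 0.67
side bottle [212. 177.  25.  50.] 0.88
side jar [307. 198.  24.  38.] 0.56
side rack [310. 346.  89.  68.] 0.55
0.9 [[ 9.33831548e-01 -3.57713068e-01  1.26072358e-05]
 [-3.57713066e-01 -9.33831547e-01 -6.07786387e-05]
 [ 3.35143478e-05  5.22472373e-05 -9.99999998e-01]] [-0.69365537 -0.92783199 -0.2752128 ]
```

View pics/top0.png

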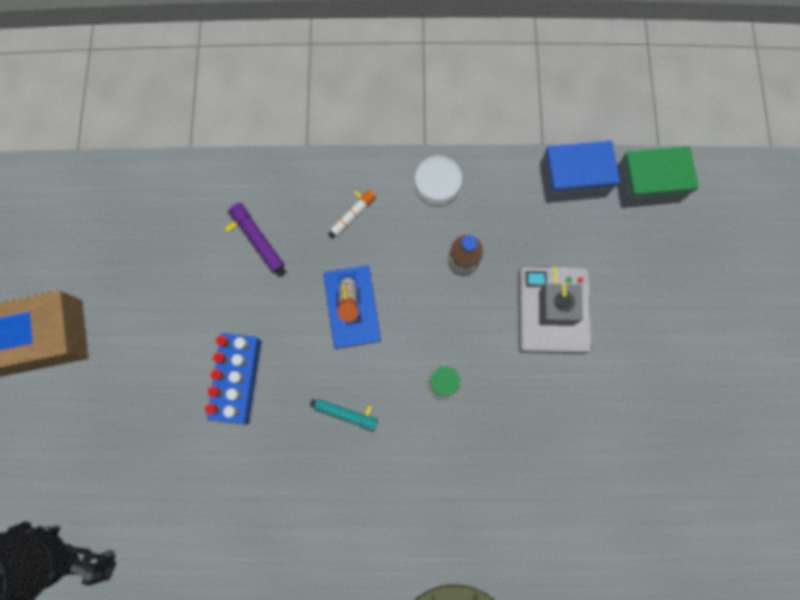

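View pics/side0.png

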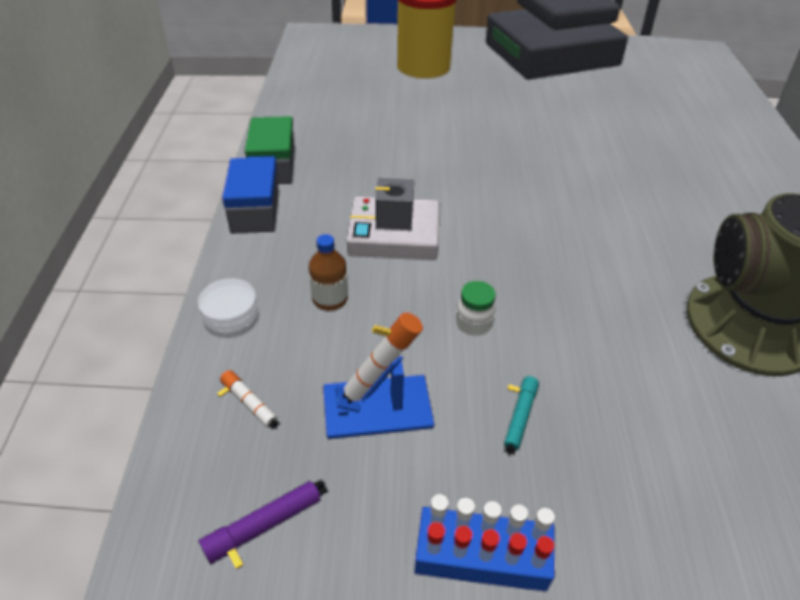

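The top view (800x600) shows four tube-like things: the white/orange tube in the blue rest at (348,300), a small white/orange one lying at (352,212), a purple one at (258,240) and a turquoise one at (345,415). The one in the rest is meant, since it is the larger of the two that are neither purple nor turquoise. The drive is at (558,308) with its yellow mark pointing up, along world +x. I'll confirm this in a crop and measure.

```bash
python3 - <<'E'
from h import *
from scipy.optimize import least_squares
out=[]
for n in("top","side"):
    z=np.load(f"{n}0.npz");im,d=z["im"],z["d"];P=cloud(n,d);X,Y,Z=P[...,0],P[...,1],P[...,2]
    hsv=cv2.cvtColor(im,cv2.COLOR_BGR2HSV);H,S,V=[hsv[...,i] for i in range(3)]
    print("==",n)
    boxD=(336,120+40,390,235) if n=="top" else (218,110,286,168)
    boxR=(200,165,250,228) if n=="top" else (200,195,285,285)
    def m(b):
        M=np.zeros(d.shape,bool);M[b[1]:b[3],b[0]:b[2]]=1;return M&np.isfinite(Z)
    D,R=m(boxD),m(boxR)
    for nm,M in (("collar",D&(abs(Z-105)<8)),("base",D&(abs(Z-40)<8)),("restbase",R&(abs(Z-12)<7)&(H>100)&(H<128)&(S>120))):
        p=P[M][:,:2].astype(np.float32)
        if len(p)>5:print(nm,len(p),np.round(cv2.minAreaRect(p),1) if 0 else cv2.minAreaRect(p),"z",np.median(Z[M]),"mean",p.mean(0))
    ye=D&(H>20)&(H<35)&(S>110)
    print("yellow",np.round(P[ye],0).tolist()[:30])
    # tube cap fit
    o=R&(H<16)&(S>150)&(V>100)&(Z>110); p=P[o];print("orange",len(p),p.mean(0),p.min(0),p.max(0))
    yt=R&(H>20)&(H<35)&(S>130)&(Z>80);print("tab px",np.round(P[yt],0).tolist()[:12])
    s=6;x0,y0,x1,y1=boxR;c=cv2.resize(im[y0:y1,x0:x1],None,fx=s,fy=s,interpolation=2);out.append(cv2.copyMakeBorder(c,0,max(0,540-c.shape[0]),0,0,cv2.BORDER_CONSTANT)[:540])
cv2.imwrite("pics/crop.png",np.hstack(out)[:, :800])
E
```

```text
== top
collar 457 ((604.64501953125, -192.16543579101562), (63.7098274230957, 65.71125030517578), 89.02759552001953) z 105.96259006439169 mean [ 604.08575 -191.40729]
base 1565 ((603.744384765625, -196.01597595214844), (122.1625747680664, 161.1820831298828), 88.14707946777344) z 41.28587014462052 mean [ 597.2413 -191.5345]
restbase 1017 ((614.6524658203125, 187.93603515625), (148.6751251220703, 88.36524200439453), 9.42566204071045) z 13.411726612515766 mean [607.34174 184.91087]
yellow [[678.0, -194.0, 43.0], [676.0, -195.0, 39.0], [672.0, -194.0, 44.0], [669.0, -194.0, 44.0], [667.0, -195.0, 39.0], [664.0, -194.0, 41.0], [661.0, -195.0, 38.0], [657.0, -193.0, 42.0], [654.0, -193.0, 43.0], [634.0, -192.0, 105.0], [633.0, -193.0, 110.0], [630.0, -190.0, 110.0], [631.0, -195.0, 104.0], [628.0, -191.0, 107.0], [628.0, -194.0, 107.0], [626.0, -192.0, 102.0], [625.0, -194.0, 106.0], [622.0, -190.0, 109.0], [622.0, -193.0, 108.0], [619.0, -190.0, 108.0], [620.0, -194.0, 106.0], [621.0, -197.0, 102.0], [617.0, -191.0, 105.0], [617.0, -193.0, 106.0], [619.0, -198.0, 97.0], [614.0, -190.0, 10
[... 1296 characters left out ...]
4.0], [615.0, -193.0, 103.0], [613.0, -205.0, 94.0], [679.0, -195.0, 40.0], [677.0, -197.0, 39.0], [671.0, -198.0, 38.0], [668.0, -197.0, 39.0], [666.0, -197.0, 39.0], [663.0, -199.0, 38.0], [652.0, -197.0, 36.0], [649.0, -193.0, 40.0], [643.0, -194.0, 39.0], [640.0, -192.0, 41.0]]
orange 281 [579.94054698 187.55904175 171.42807739] [559.52594649 163.60314471 148.4010686 ] [600.08180877 199.43637421 184.01082632]
tab px [[617.0, 187.0, 173.0], [616.0, 187.0, 173.0], [614.0, 187.0, 173.0], [612.0, 185.0, 171.0], [610.0, 184.0, 170.0], [617.0, 188.0, 171.0], [615.0, 188.0, 171.0], [614.0, 188.0, 171.0], [612.0, 189.0, 173.0], [610.0, 188.0, 172.0], [608.0, 186.0, 170.0], [606.0, 185.0, 168.0]]
```

View pics/crop.png

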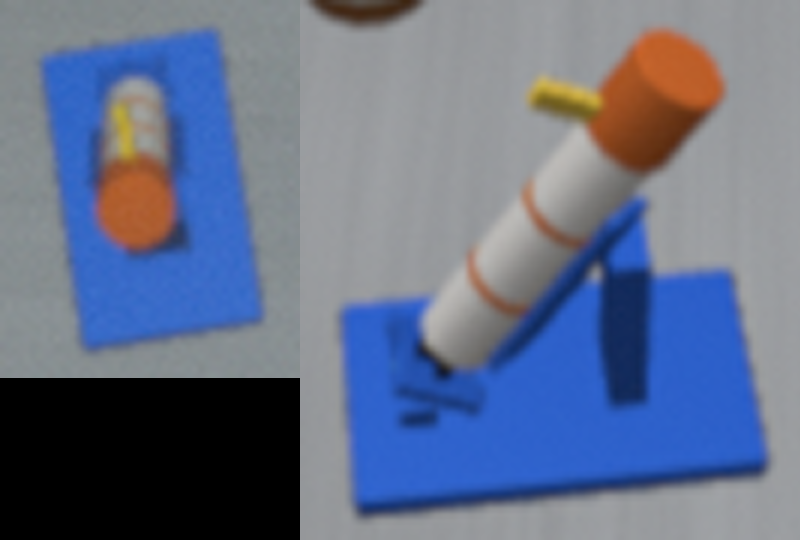

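The crop confirms it: the white/orange tube sits in the rest, tilted, with its tab on the upper side. The tool can't tilt with this interface. So I'll grip the cap with the tool vertical, stand the tube up in the fingers by pushing its foot against the collar wall, then insert it. First I'll twist about 30.5°.

Request:
step_arm(
  steps="0 0 0 -0.95 1;0 0 0 -0.95 1;0 0 0 -0.95 1;0 0 0 -0.95 1;0 0 0 0 1",
)

```text
t: 1.52
position: [214.6, 560.3, 231.3]
ee_rot: [[0.987, 0.163, -0.0], [0.163, -0.987, -0.0], [-0.0, 0.0, -1.0]]
ft_force: [-0.2, -0.5, 0.3]
finger_gap: 85.2
finger_force: 0.0
```

```bash
cat > rel.py <<'E'
import sys
from h import *
# usage: rel.py x y z  -> tool-frame fractions to reach TCP
def go(tgt):
    o=manip.get_obs();R=np.array(o["ee_rot"]);p=np.array(o["position"])
    s=R.T@(np.array(tgt)-p)
    print("t",round(o["t"],2),"tcp",p.round(1),"yaw x",np.degrees(np.arctan2(R[1,0],R[0,0])).round(2),"zz",R[:,2].round(3),"F",np.round(o["ft_force"],1),"gap",o["finger_gap"],"ff",o["finger_force"],"q",np.round(o["joints"],1))
    print("shift",s.round(1),"frac",(s/150).round(4),"dist",np.linalg.norm(s).round(1))
if __name__=="__main__":go([float(a) for a in sys.argv[1:4]])
E
python3 rel.py 580 182 231
```

```text
t 1.52 tcp [214.6 560.3 231.3] yaw x 9.37 zz [-0. -0. -1.] F [-0.2 -0.5  0.3] gap 85.20261587424015 ff 0.0 q [ 88.2   2.3   4.9  -0.  -92.6  11.2]
shift [2.989e+02 4.328e+02 3.000e-01] frac [1.9928e+00 2.8850e+00 2.1000e-03] dist 526.0
```

Request:
step_arm(
  steps="0.2 0.288 0 0 1;0.2 0.288 0 0 1;0.2 0.288 0 0 1;0.2 0.288 0 0 1;0.2 0.288 0 0 1",
)

```text
t: 2.15
position: [398.9, 370.5, 231.6]
ee_rot: [[0.987, 0.161, 0.0], [0.161, -0.987, 0.0], [0.0, -0.0, -1.0]]
ft_force: [-0.0, 1.2, 1.1]
finger_gap: 85.4
finger_force: 0.0
```

Request:
step_arm(
  steps="0.2 0.288 0 0 1;0.2 0.288 0 0 1;0.2 0.288 0 0 1;0.2 0.288 0 0 1;0.2 0.288 0 0 1",
)

```text
t: 2.78
position: [582.5, 182.0, 231.4]
ee_rot: [[0.987, 0.161, 0.0], [0.161, -0.987, 0.0], [0.0, -0.0, -1.0]]
ft_force: [0.1, 1.1, 0.2]
finger_gap: 85.3
finger_force: 0.0
```

```bash
python3 rel.py 580 182 145; python3 - <<'E'
from h import *
from scipy.optimize import least_squares
o=manip.get_obs();im,d=camera("wrist");P=cloud("wrist",d,o)
hsv=cv2.cvtColor(im,cv2.COLOR_BGR2HSV);H,S,V=[hsv[...,i] for i in range(3)]
m=np.isfinite(P[...,2])&(H<16)&(S>150)&(V>90)&(P[...,2]>100)
p=P[m];print(len(p),p.min(0),p.max(0),p.mean(0))
y=np.isfinite(P[...,2])&(H>20)&(H<35)&(S>130)&(P[...,2]>100);print("tab",y.sum(),P[y].mean(0) if y.any() else 0)
cv2.imwrite("pics/w1.png",im)
E
```

```text
t 2.77 tcp [582.5 182.  231.4] yaw x 9.26 zz [ 0.  0. -1.] F [0.1 1.1 0.2] gap 85.28087736292629 ff 0.0 q [ 36.1   3.8   6.5   0.  -92.6  63.1]
shift [-2.5 -0.4 86.4] frac [-0.0164 -0.0024  0.5762] dist 86.5
2294 [558.23462103 -27.71850065 100.25896366] [714.5003464  255.50336255 294.23931115] [584.27437406 175.22356967 173.18890104]
tab 224 [609.22095123 184.18177066 170.69042533]
```

View pics/w1.png

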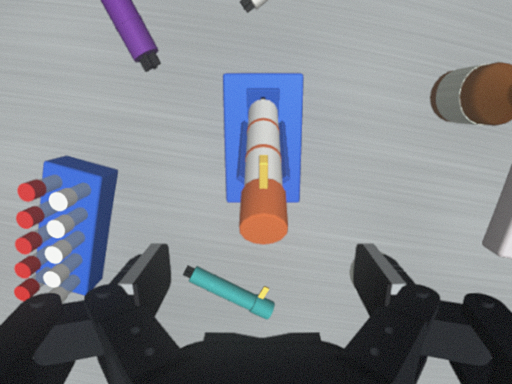

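The wrist view shows the tube at column 263, midway between the fingers and parallel to the tool's x. I'll go down and close.

Request:
step_arm(
  steps="-0.01 0 0.2 0 1;-0.01 0 0.2 0 1;0 0 0.18 0 1;0 0 0 0 -1;0 0 0 0 -1",
)

```text
t: 3.45
position: [579.0, 183.0, 145.9]
ee_rot: [[0.987, 0.163, 0.002], [0.163, -0.987, 0.0], [0.002, 0.0, -1.0]]
ft_force: [-0.0, -0.1, -0.3]
finger_gap: 51.5
finger_force: 0.0
```

Request:
step_arm(
  steps="0 0 0 0 -1;0 0 0 0 -1;0 0 0 0 -1;0 0 0 0 -1",
)

```text
t: 3.95
position: [579.3, 182.3, 146.6]
ee_rot: [[0.987, 0.163, 0.003], [0.163, -0.987, -0.0], [0.003, 0.001, -1.0]]
ft_force: [-0.6, -3.2, 5.0]
finger_gap: 32.6
finger_force: 59.3
```

Request:
step_arm(
  steps="0 0 -0.1 0 -1;0 0 -0.25 0 -1;0 0 -0.3 0 -1;0 0 -0.3 0 -1;0 0 0 0 -1",
)

```text
t: 4.58
position: [579.4, 183.5, 292.2]
ee_rot: [[0.986, 0.164, 0.007], [0.164, -0.986, 0.004], [0.008, -0.003, -1.0]]
ft_force: [0.5, 0.9, -2.3]
finger_gap: 32.5
finger_force: 59.7
```

```bash
python3 rel.py 470 -195 286; python3 - <<'E'
from h import *
im,d=camera("side");cv2.imwrite("pics/s1.png",cv2.resize(im[60:300,100:420],(800,600)))
for x,n in((0,'x')):pass
z=np.load("top0.npz");P=cloud("top",z["d"])
for b in((297,162,"bottle"),(284,246,"jar")):print(b,P[b[1],b[0]])
E
```

```text
t 4.58 tcp [579.4 183.5 292.2] yaw x 9.45 zz [ 0.007  0.004 -1.   ] F [ 0.5  0.9 -2.3] gap 32.535668018818114 ff 59.69919204711914 q [ 36.5   4.   12.9   0.  -98.5  63. ]
shift [-170.1  355.4    3.9] frac [-1.1341  2.3696  0.0258] dist 394.1Traceback (most recent call last):
  File "<stdin>", line 3, in <module>
TypeError: cannot unpack non-iterable int object
```

View pics/s1.png

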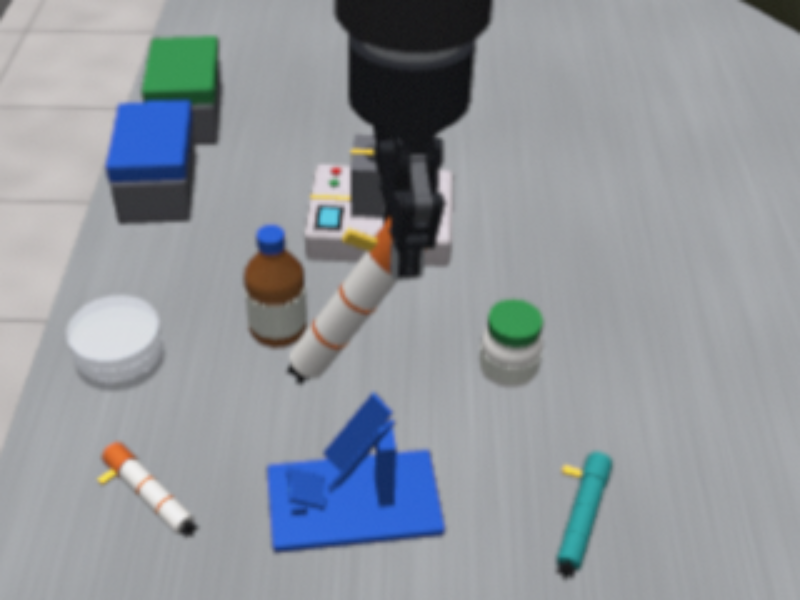

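Request:
step_arm(
  steps="-0.152 0.338 0 0 -1;-0.152 0.338 0 0 -1;-0.152 0.338 0 0 -1;-0.152 0.338 0 0 -1;-0.152 0.338 0 0 -1",
)

```text
t: 5.25
position: [506.4, -86.9, 285.3]
ee_rot: [[0.986, 0.165, -0.002], [0.165, -0.986, 0.001], [-0.002, -0.001, -1.0]]
ft_force: [0.7, -1.2, -2.5]
finger_gap: 32.6
finger_force: 59.7
```

Request:
step_arm(
  steps="-0.152 0.338 0 0 -1;-0.152 0.338 0 0 -1;0 0 0 0.69 -1;0 0 0 0.69 -1;0 0 0 0 -1",
)

```text
t: 5.88
position: [478.9, -193.1, 285.4]
ee_rot: [[1.0, -0.027, -0.002], [-0.027, -1.0, 0.001], [-0.002, -0.001, -1.0]]
ft_force: [-0.3, -0.6, -2.0]
finger_gap: 32.7
finger_force: 60.0
```

```bash
python3 rel.py 480 -193 186;  python3 - <<'E'
from h import *
from scipy.optimize import least_squares
o=manip.get_obs();im,d=camera("wrist");P=cloud("wrist",d,o)
Z=P[...,2];D=np.isfinite(Z)&(P[...,0]>500)&(P[...,0]<700)&(P[...,1]<-100)
for nm,h in(("collar",105),("base",40)):
    M=D&(abs(Z-h)<5)
    p=P[M][:,:2].astype(np.float32);print(nm,len(p),cv2.minAreaRect(p),np.median(Z[M]))
im2,d2=camera("side");np.savez("c.npz",im=im,d=d,pos=o["position"],R=o["ee_rot"])
cv2.imwrite("pics/w2.png",np.hstack([cv2.resize(im,(400,300)),cv2.resize(im2[40:280,120:440],(400,300))]))
E
```

```text
t 5.88 tcp [ 478.9 -193.1  285.4] yaw x -1.55 zz [-0.002  0.001 -1.   ] F [-0.3 -0.6 -2. ] gap 32.70675895480138 ff 60.025012493133545 q [  0.4  -9.6  -0.8  -0.1 -98.9  88.1]
shift [ 1.3 -0.1 99.4] frac [ 9.000e-03 -5.000e-04  6.629e-01] dist 99.4
collar 3771 ((603.471923828125, -195.2003631591797), (64.81065368652344, 65.22229766845703), 88.51988983154297) 104.34521045698054
base 7835 ((596.4077758789062, -194.76837158203125), (129.8136749267578, 144.70127868652344), 88.43575286865234) 39.49729727809677
```

View pics/w2.png

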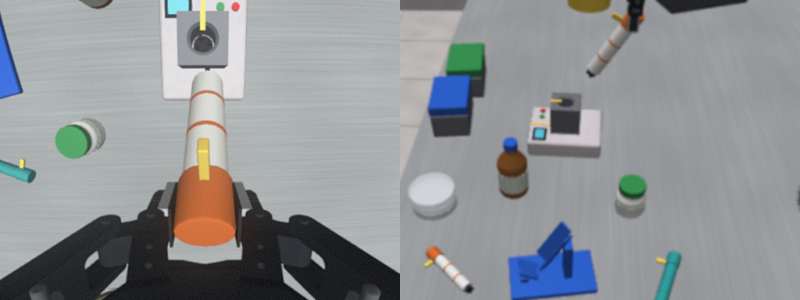

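Request:
step_arm(
  steps="-0.16 0 0 0 -1;0 0 0.22 0 -1;0 0 0.22 0 -1;0 0 0.22 0 -1;0 0 0 0 -1",
)

```text
t: 6.6
position: [453.8, -192.1, 185.0]
ee_rot: [[1.0, -0.026, -0.005], [-0.026, -1.0, 0.001], [-0.005, -0.001, -1.0]]
ft_force: [-0.3, -0.3, -1.9]
finger_gap: 32.7
finger_force: 60.0
```

Request:
step_arm(
  steps="0.1 0 0 0 -1;0.07 0 0 0 -1;0.07 0 0 0 -1;0.07 0 0 0 -1;0 0 0 0 -1",
)

```text
t: 7.22
position: [502.1, -193.9, 187.2]
ee_rot: [[1.0, -0.028, -0.001], [-0.028, -1.0, 0.0], [-0.001, -0.0, -1.0]]
ft_force: [-1.3, -0.7, -2.2]
finger_gap: 32.5
finger_force: 59.9
```

```bash
python3 rel.py 555 -194 186
```

```text
t 7.22 tcp [ 502.1 -193.9  187.2] yaw x -1.59 zz [-0.001  0.    -1.   ] F [-1.3 -0.7 -2.2] gap 32.48826211413059 ff 59.87988889217377 q [  0.3  -7.1  -8.9  -0.  -88.3  88.1]
shift [52.8 -1.3  1.2] frac [ 0.3522 -0.009   0.008 ] dist 52.9
```

Request:
step_arm(
  steps="0.06 0 0 0 -1;0.06 0 0 0 -1;0 0 0 0 -1",
)

```text
t: 7.6
position: [520.0, -194.6, 187.2]
ee_rot: [[1.0, -0.028, -0.001], [-0.028, -1.0, -0.0], [-0.001, 0.0, -1.0]]
ft_force: [-2.2, -1.2, -2.0]
finger_gap: 32.6
finger_force: 60.5
```

Request:
step_arm(
  steps="0.06 0 0 0 -1;0.06 0 0 0 -1;0 0 0 0 -1",
)

```text
t: 7.98
position: [538.2, -195.0, 187.5]
ee_rot: [[1.0, -0.028, -0.0], [-0.028, -1.0, -0.0], [-0.0, 0.0, -1.0]]
ft_force: [-2.6, -0.9, -2.7]
finger_gap: 32.3
finger_force: 61.8
```

Request:
step_arm(
  steps="0.06 0 0 0 -1;0.05 0 0 0 -1;0 0 0 0 -1",
)

```text
t: 8.35
position: [554.7, -195.4, 187.5]
ee_rot: [[1.0, -0.028, -0.0], [-0.028, -1.0, 0.0], [-0.0, -0.0, -1.0]]
ft_force: [-2.5, 0.4, -0.9]
finger_gap: 32.8
finger_force: 63.1
```

Request:
step_arm(
  steps="0.015 0 0 0 -1;0.015 0 0 0 -1;0 0 0 0 -1",
)

```text
t: 8.72
position: [558.8, -195.7, 187.9]
ee_rot: [[1.0, -0.028, 0.0], [-0.028, -1.0, -0.0], [0.0, 0.0, -1.0]]
ft_force: [-3.3, -0.2, -0.7]
finger_gap: 32.6
finger_force: 63.3
```

Request:
step_arm(
  steps="-0.1 0 0 0 -1;0 0 -0.25 0 -1;0 0 -0.25 0 -1;0 0 -0.1 0 -1;0 0 0 0 -1",
)

```text
t: 9.35
position: [544.4, -195.0, 278.3]
ee_rot: [[1.0, -0.028, 0.003], [-0.028, -1.0, 0.0], [0.003, -0.0, -1.0]]
ft_force: [0.3, -0.1, -1.9]
finger_gap: 32.6
finger_force: 63.1
```

```bash
cat > axis.py <<'E'
from h import *
from scipy.optimize import least_squares
def run():
  o=manip.get_obs();g=np.array(o["position"])+[0,0,19]
  for n in("side","top","wrist"):
    im,d=camera(n);P=cloud(n,d,o if n=="wrist" else None);X,Y,Z=P[...,0],P[...,1],P[...,2]
    M=np.isfinite(Z)&(np.hypot(X-g[0],Y-g[1])<45)&(Z<g[2]-28)&(Z>g[2]-130)
    p=P[M]
    if n=="side":cv2.imwrite("pics/ax.png",im)
    if len(p)<60:print(n,"few",len(p));continue
    def f(q):
        a=np.array([q[2],q[3],1.]);a/=np.linalg.norm(a);w=p-np.array([q[0],q[1],g[2]])
        return np.linalg.norm(np.cross(w,a),axis=1)-15
    r=least_squares(f,[g[0],g[1],0,0],loss="soft_l1",f_scale=1.5)
    q=r.x;b=q[:2]-135*q[2:]
    print(n,len(p),"top xy",q[:2].round(1),"tilt x,y deg",np.degrees(np.arctan(q[2:])).round(2),"foot-15mm xy",b.round(1),"rms",np.sqrt(np.mean(f(q)**2)).round(2))
  print("g",g.round(1))
run()
E
python3 rel.py 604 -194 295; python3 axis.py
```

```text
t 9.35 tcp [ 544.4 -195.   278.3] yaw x -1.59 zz [ 0.003  0.    -1.   ] F [ 0.3 -0.1 -1.9] gap 32.61976378430335 ff 63.137662410736084 q [  0.1  -0.5   6.9  -0.  -97.3  88.3]
shift [ 59.6  -2.7 -16.6] frac [ 0.397  -0.0177 -0.1105] dist 61.9
side 425 top xy [ 538.5 -194.4] tilt x,y deg [-2.25  0.7 ] foot-15mm xy [ 543.8 -196.1] rms 1.44
top 125 top xy [ 539.3 -193.2] tilt x,y deg [-1.88 -0.43] foot-15mm xy [ 543.8 -192.2] rms 0.48
wrist 1443 top xy [ 538.3 -196.2] tilt x,y deg [-1.97 -0.12] foot-15mm xy [ 542.9 -195.9] rms 0.22
g [ 544.4 -195.   297.3]
```

Request:
step_arm(
  steps="0.2 -0.007 0 0 -1;0.2 -0.007 0 0 -1;0.005 0 0 0 -1;0 0 0 0 -1",
)

```text
t: 10.0
position: [604.1, -194.8, 276.6]
ee_rot: [[1.0, -0.028, -0.002], [-0.028, -1.0, -0.0], [-0.002, 0.0, -1.0]]
ft_force: [-0.1, -0.2, -1.1]
finger_gap: 32.6
finger_force: 63.1
```

```bash
python3 rel.py 605.1 -194.6 278; python3 axis.py; python3 - <<'E'
from h import *
o=manip.get_obs();im,d=camera("wrist");P=cloud("wrist",d,o);Z=P[...,2]
M=np.isfinite(Z)&(abs(Z-105)<5)&(np.hypot(P[...,0]-604,P[...,1]+194)<60)
print(M.sum(),cv2.minAreaRect(P[M][:,:2].astype(np.float32)),P[M].min(0),P[M].max(0))
E
```

```text
t 10.0 tcp [ 604.1 -194.8  276.6] yaw x -1.6 zz [-0.002 -0.    -1.   ] F [-0.1 -0.2 -1.1] gap 32.646997778948936 ff 63.08582782745361 q [  0.2   8.3  16.    0.  -97.8  88.2]
shift [ 1.  -0.2 -1.4] frac [ 0.0064 -0.0015 -0.0096] dist 1.7
side 420 top xy [ 599.  -194.4] tilt x,y deg [-1.81  0.58] foot-15mm xy [ 603.3 -195.7] rms 1.34
top 145 top xy [ 599.7 -193.1] tilt x,y deg [-1.89 -0.31] foot-15mm xy [ 604.2 -192.4] rms 0.59
wrist 1427 top xy [ 598.1 -196. ] tilt x,y deg [-1.68 -0.09] foot-15mm xy [ 602.  -195.8] rms 0.23
g [ 604.1 -194.8  295.6]
2383 ((603.8148193359375, -194.81942749023438), (64.07858276367188, 65.12013244628906), 88.44760131835938) [ 570.66603362 -227.66959892  100.05755941] [ 636.29894915 -162.22570463  107.72916057]
```

Request:
step_arm(
  steps="0.008 -0.004 0.1 0 -1;0 0 0.1 0 -1;0 0 0.08 0 -1;0 0 0.03 0 -1;0 0 0 0 -1",
)

```text
t: 10.82
position: [605.6, -194.3, 231.0]
ee_rot: [[1.0, -0.028, -0.001], [-0.028, -1.0, -0.0], [-0.001, 0.0, -1.0]]
ft_force: [-0.0, -0.1, -0.4]
finger_gap: 32.7
finger_force: 63.1
```

Request:
step_arm(
  steps="0 0 0.03 0 -1;0 0 0.03 0 -1;0 0 0 0 -1",
)

```text
t: 11.2
position: [605.6, -194.1, 221.9]
ee_rot: [[1.0, -0.028, -0.001], [-0.028, -1.0, 0.0], [-0.001, -0.0, -1.0]]
ft_force: [0.7, 0.1, -1.6]
finger_gap: 33.0
finger_force: 63.5
```

Request:
step_arm(
  steps="0 0 0.03 0 -1;0 0 0.03 0 -1;0 0 0 0 -1",
)

```text
t: 11.58
position: [605.5, -194.2, 212.6]
ee_rot: [[1.0, -0.028, -0.001], [-0.028, -1.0, 0.0], [-0.001, -0.0, -1.0]]
ft_force: [0.5, 0.2, -1.2]
finger_gap: 32.5
finger_force: 63.5
```

Request:
step_arm(
  steps="0.006 0 0.03 0 -1;0.006 0 0.03 0 -1;0 0 0 0 -1",
)

```text
t: 11.95
position: [607.0, -194.2, 203.3]
ee_rot: [[1.0, -0.028, -0.002], [-0.028, -1.0, 0.0], [-0.002, -0.0, -1.0]]
ft_force: [-2.6, 0.5, -2.4]
finger_gap: 32.5
finger_force: 63.4
```

Request:
step_arm(
  steps="0.006 0 0.025 0 -1;0.006 0 0.025 0 -1;0 0 0 0 -1",
)

```text
t: 12.32
position: [609.0, -194.3, 196.1]
ee_rot: [[1.0, -0.028, -0.001], [-0.028, -1.0, 0.0], [-0.001, -0.0, -1.0]]
ft_force: [-3.9, 0.6, -2.9]
finger_gap: 32.5
finger_force: 63.3
```

```bash
python3 rel.py 605.1 -194.6 190; python3 axis.py
```

```text
t 12.32 tcp [ 609.  -194.3  196.1] yaw x -1.6 zz [-0.001  0.    -1.   ] F [-3.9  0.6 -2.9] gap 32.493351957003064 ff 63.27520251274109 q [  0.2   8.3   7.6  -0.  -89.4  88.2]
shift [-3.8  0.4  6.1] frac [-0.0256  0.0029  0.0405] dist 7.2
side 661 top xy [ 603.4 -207.8] tilt x,y deg [ -0.92 -13.37] foot-15mm xy [ 605.5 -175.7] rms 10.88
top 458 top xy [ 614.  -197.3] tilt x,y deg [ 9.09 -5.69] foot-15mm xy [ 592.4 -183.8] rms 12.17
wrist 5265 top xy [ 594.7 -195.9] tilt x,y deg [-9.37 -0.54] foot-15mm xy [ 617.  -194.6] rms 12.22
g [ 609.  -194.3  215.1]
```

Request:
step_arm(
  steps="0 0 0 0 0.4;0 0 0 0 0.4;0 0 0 0 0.4;0 0 0 0 0.4",
)

```text
t: 12.98
position: [609.5, -194.3, 197.2]
ee_rot: [[1.0, -0.028, 0.001], [-0.028, -1.0, -0.0], [0.001, 0.0, -1.0]]
ft_force: [-0.2, 0.9, 0.5]
finger_gap: 59.8
finger_force: 0.0
```

```bash
sed -i 's/(Z>g\[2\]-130)/(Z>max(g[2]-130,112))\&(Z<g[2]-25)/' axis.py; sed -i 's/<45)/<34)/' axis.py
python3 rel.py 604 -194.6 190; python3 axis.py; python3 - <<'E'
from h import *
from scipy.optimize import least_squares
o=manip.get_obs()
for n in("side","top","wrist"):
    im,d=camera(n);P=cloud(n,d,o);Z=P[...,2]
    hsv=cv2.cvtColor(im,cv2.COLOR_BGR2HSV);H,S,V=[hsv[...,i] for i in range(3)]
    N=np.isfinite(Z)&(np.hypot(P[...,0]-604,P[...,1]+194)<60)&(Z>120)
    m=N&(H<16)&(S>150)&(V>70);p=P[m];print(n,len(p),p.min(0).round(1),p.max(0).round(1))
    b=N&(Z<200)&(S<60)&(V>110);print("white top z",np.sort(Z[b])[-5:].round(1) if b.any() else 0)
    y=N&(H>20)&(H<35)&(S>120);
    if y.sum()>3:print("tab",y.sum(),P[y].mean(0).round(1),P[y].min(0).round(1),P[y].max(0).round(1))
    if n=="wrist":cv2.imwrite("pics/w3.png",im)
E
```

```text
t 12.97 tcp [ 609.5 -194.3  197.2] yaw x -1.59 zz [ 0.001 -0.    -1.   ] F [-0.2  0.9  0.5] gap 59.826677537538735 ff 0.0 q [  0.2   8.2   7.6   0.  -89.4  88.2]
shift [-5.5  0.4  7.2] frac [-0.0368  0.0028  0.0477] dist 9.0
side 275 top xy [ 603.8 -194.6] tilt x,y deg [-0.37 -0.32] foot-15mm xy [ 604.7 -193.9] rms 1.31
top 96 top xy [ 604.8 -191.5] tilt x,y deg [-0.51 -0.29] foot-15mm xy [ 606.  -190.8] rms 1.21
wrist 975 top xy [ 603.6 -194.5] tilt x,y deg [0.01 0.11] foot-15mm xy [ 603.6 -194.7] rms 0.22
g [ 609.5 -194.3  216.2]
side 62 [ 590.3 -204.6  190.9] [ 598.9 -138.2  253.6]
white top z [182.6 183.5 191.2 196.  199.4]
tab 69 [ 589.7 -185.3  318.2] [ 563.7 -195.3  193.3] [ 641.3 -168.3  416.6]
top 75 [ 580.  -205.5  216.8] [ 604.8 -169.7  332.2]
white top z [159.4 164.2 164.8 167.7 177. ]
wrist 5161 [ 587.2 -211.1  150.1] [ 621.1 -178.9  226.1]
white top z [196.2 196.4 196.7 197.8 199.1]
tab 605 [ 632.2 -195.2  200.4] [ 596.6 -249.2  143.1] [ 642.9 -191.8  280.1]
```

View pics/w3.png

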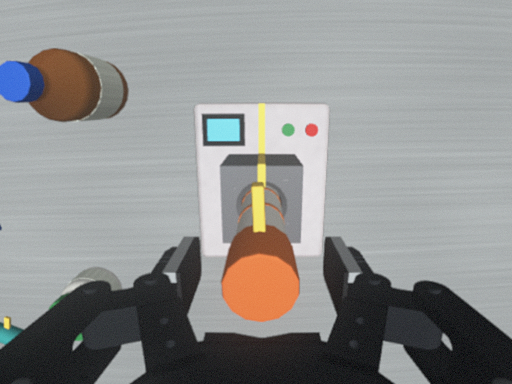

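The tube now stands upright in the well on the pillars: the cap top is at z≈226 and the tab is at z≈197, above the mark. I'll centre the tool on the tube, regrip and probe.

Request:
step_arm(
  steps="-0.038 0 0.06 0 0.4;0 0 0 0 -1;0 0 0 0 -1;0 0 0 0 -1;0 0 0 0 -1",
)

```text
t: 13.9
position: [603.6, -194.1, 187.6]
ee_rot: [[1.0, -0.028, -0.0], [-0.028, -1.0, 0.0], [-0.0, -0.0, -1.0]]
ft_force: [0.5, -0.3, -0.8]
finger_gap: 32.8
finger_force: 59.5
```

Request:
step_arm(
  steps="0 0 0.01 0 -1;0 0 0 0 -1",
)

```text
t: 14.15
position: [603.8, -194.3, 187.4]
ee_rot: [[1.0, -0.028, 0.001], [-0.028, -1.0, -0.001], [0.001, 0.0, -1.0]]
ft_force: [-1.4, 0.7, 4.5]
finger_gap: 32.9
finger_force: 60.0
```

```bash
python3 rel.py 603.7 -194.4 188
```

```text
t 14.15 tcp [ 603.8 -194.3  187.4] yaw x -1.59 zz [ 0.001 -0.001 -1.   ] F [-1.4  0.7  4.5] gap 32.93323905790007 ff 59.961615800857544 q [  0.2   7.4   5.7   0.  -88.2  88.2]
shift [-0.1  0.1 -0.6] frac [-0.0003  0.0009 -0.0042] dist 0.6
```

Request:
step_arm(
  steps="0 0 0.01 0.9 -1;0 0 0 0.9 -1;0 0 0 0.5 -1;0 0 0 0 -1",
)

```text
t: 14.65
position: [603.4, -194.0, 184.6]
ee_rot: [[0.94, -0.342, -0.001], [-0.342, -0.94, 0.0], [-0.001, -0.0, -1.0]]
ft_force: [-0.2, 0.6, -0.7]
finger_gap: 32.9
finger_force: 59.6
```

Request:
step_arm(
  steps="0 0 0 0.6 -1;0 0 0 0 -1",
)

```text
t: 14.9
position: [603.4, -194.1, 183.8]
ee_rot: [[0.908, -0.418, -0.001], [-0.418, -0.908, 0.0], [-0.001, 0.0, -1.0]]
ft_force: [-0.0, 0.4, -1.8]
finger_gap: 33.2
finger_force: 59.6
```

Request:
step_arm(
  steps="0 0 0 0.6 -1;0 0 0 0 -1",
)

```text
t: 15.15
position: [603.5, -194.2, 184.2]
ee_rot: [[0.871, -0.492, -0.001], [-0.492, -0.871, 0.0], [-0.001, 0.0, -1.0]]
ft_force: [-0.5, 0.3, -1.3]
finger_gap: 32.8
finger_force: 59.6
```

Request:
step_arm(
  steps="0 0 0.02 0 -1;0 0 0.02 0 -1;0 0 0 0 -1",
)

```text
t: 15.52
position: [603.5, -194.2, 178.3]
ee_rot: [[0.87, -0.493, -0.001], [-0.493, -0.87, 0.0], [-0.001, 0.0, -1.0]]
ft_force: [-0.6, 0.8, -2.0]
finger_gap: 32.9
finger_force: 59.6
```

```bash
python3 rel.py 603.7 -194.4 176; python3 -c "
from h import *
print(manip.get_obs()['wrist_torque'])"
```

```text
t 15.53 tcp [ 603.5 -194.2  178.3] yaw x -29.56 zz [-0.001  0.    -1.   ] F [-0.6  0.8 -2. ] gap 32.874862306769295 ff 59.5909059047699 q [  0.2   7.5   4.9  -0.  -87.4  60.2]
shift [0.3 0.1 2.3] frac [0.0022 0.0006 0.0151] dist 2.3
[0.09592911 0.16363956 0.06784767]
```

Request:
step_arm(
  steps="0 0 0.016 0 -1;0 0 0.01 0 -1;0 0 0 0 -1",
)

```text
t: 15.9
position: [603.7, -194.2, 175.5]
ee_rot: [[0.87, -0.494, 0.001], [-0.494, -0.87, -0.0], [0.001, 0.0, -1.0]]
ft_force: [-0.7, 1.2, 1.4]
finger_gap: 32.6
finger_force: 59.9
```

Request:
step_arm(
  steps="0 0 0 -0.8 -1;0 0 0 -0.8 -1;0 0 0 -0.8 -1;0 0 0 -0.8 -1;0 0 0 -0.3 -1",
)

```text
t: 16.52
position: [603.4, -194.3, 175.5]
ee_rot: [[1.0, -0.026, -0.0], [-0.026, -1.0, -0.0], [-0.0, 0.0, -1.0]]
ft_force: [-2.1, 0.6, 2.1]
finger_gap: 32.7
finger_force: 60.0
```

```bash
python3 rel.py 603.7 -194.4 176; python3 - <<'E'
from h import *
o=manip.get_obs();print(o["wrist_torque"]);im,d=camera("wrist");P=cloud("wrist",d,o);Z=P[...,2]
hsv=cv2.cvtColor(im,cv2.COLOR_BGR2HSV);H,S,V=[hsv[...,i] for i in range(3)]
N=np.isfinite(Z)&(H>20)&(H<35)&(S>120)&(np.hypot(P[...,0]-630,P[...,1]+194)<60)
for lo,hi in((165,205),(95,115),(36,48)):
    p=P[N&(Z>lo)&(Z<hi)]
    if len(p)>5:
        vx,vy,x,y=cv2.fitLine(p[:,:2].astype(np.float32),cv2.DIST_HUBER,0,.01,.01).ravel();print(lo,len(p),np.median(p,0).round(1),np.degrees(np.arctan(vy/vx)).round(2))
cv2.imwrite("pics/w4.png",im)
E
```

```text
t 16.52 tcp [ 603.4 -194.3  175.5] yaw x -1.49 zz [-0. -0. -1.] F [-2.1  0.6  2.1] gap 32.73519188641477 ff 59.97145593166351 q [  0.2   7.5   4.5   0.  -87.1  88.3]
shift [ 0.3  0.1 -0.5] frac [ 0.002   0.0006 -0.0032] dist 0.6
[ 0.55596997  1.05982069 -0.17449426]
165 685 [ 632.4 -195.5  188.2] 0.46
95 104 [ 632.8 -196.   105.4] -1.24
36 180 [ 654.2 -196.9   40.5] -2.78
```

View pics/w4.png

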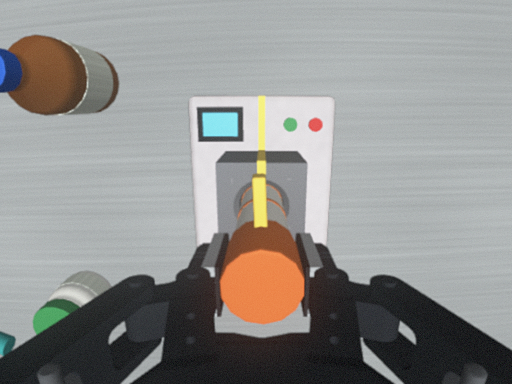

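The tab lies over the mark (columns 260 and 262) and the tube is home: tab top at 188 mm, with 189 expected. I'll release it and back off.

Request:
step_arm(
  steps="0 0 0 0 0.5;0 0 0 0 0.5;0 0 0 0 0.5;0 0 0 0 0.5",
)

```text
t: 17.08
position: [603.6, -194.2, 174.9]
ee_rot: [[1.0, -0.028, 0.0], [-0.028, -1.0, -0.0], [0.0, 0.0, -1.0]]
ft_force: [-0.6, 0.2, -0.7]
finger_gap: 63.8
finger_force: 0.0
```

Request:
step_arm(
  steps="0 0 -0.15 0 0.5;0 0 -0.3 0 0.5;0 0 -0.3 0 0.5;0 0 0 0 0.5;0 0 0 0 0.5",
)

```text
t: 17.7
position: [603.6, -194.0, 286.9]
ee_rot: [[1.0, -0.028, -0.0], [-0.028, -1.0, 0.0], [-0.0, -0.0, -1.0]]
ft_force: [1.1, -1.2, -0.8]
finger_gap: 63.7
finger_force: 0.0
```

```bash
python3 rel.py 603.7 -194.4 176; python3 - <<'E'
from h import *
o=manip.get_obs();im,d=camera("wrist");P=cloud("wrist",d,o);Z=P[...,2]
hsv=cv2.cvtColor(im,cv2.COLOR_BGR2HSV);H,S,V=[hsv[...,i] for i in range(3)]
N=np.isfinite(Z)&(np.hypot(P[...,0]-615,P[...,1]+194)<70);Y=N&(H>20)&(H<35)&(S>120)
c=P[N&(H<16)&(S>150)&(Z>195)];print("cap",len(c),np.median(c,0).round(1),c.min(0).round(1),c.max(0).round(1))
for lo,hi in((165,205),(95,115),(36,48)):
    p=P[Y&(Z>lo)&(Z<hi)]
    if len(p)>5:
        vx,vy,x,y=cv2.fitLine(p[:,:2].astype(np.float32),cv2.DIST_HUBER,0,.01,.01).ravel();print(lo,len(p),np.median(p,0).round(1),np.degrees(np.arctan(vy/vx)).round(2))
E
```

```text
t 17.7 tcp [ 603.6 -194.   286.9] yaw x -1.6 zz [-0.  0. -1.] F [ 1.1 -1.2 -0.8] gap 63.68224012823949 ff 0.0 q [  0.2   8.3  17.1  -0.  -98.8  88.2]
shift [1.000e-01 5.000e-01 1.109e+02] frac [0.0008 0.0032 0.7394] dist 110.9
cap 1455 [ 604.6 -195.2  212.5] [ 587.7 -210.9  205.3] [ 619.7 -179.4  214.4]
165 207 [ 631.  -195.6  188.5] -1.66
95 22 [ 635.2 -196.3  105. ] 9.55
36 79 [ 659.  -196.4   40.6] -1.07
```

The cap top is at 212.5 mm (213 expected), the tab is at -1.7° against a mark at about -1.5°, and the tube is released. I'm handing in.

```bash
python3 -c "
from plant import workorder
print(workorder.finish_job())"
```

```text
the job is handed in; nothing more can be done
None
```

The job is handed in: before hand-in, the tube measured upright and fully home in the drive, tab within about 1° of the yellow mark and released; the arm stayed clear of the bottle, jar and rack, and no verdict came back.

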